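# Lever open the card file and hold a spring clip gaping over the record card

## Robot

A 6-joint arm with a two-finger parallel gripper is mounted at the origin on the work surface. World frame = base frame: x ahead of the robot, y to its left, z up, the work surface at z = 0. Lengths are in m, angles in rad, forces in N, time in s.
With the tool pointing down it reaches from about 0.375 to 0.9 m from the base axis. Payload 3.1 kg.
Tool frame: the origin (TCP) lies at the very end of the fingers, on their centre line; the grasp point (between the pads) lies 19 mm behind it (manip.grasp_offset is the distance from the TCP to the grasp point, in m); x points along the fingers, z is the direction in which the jaws open and shut, and the axes are right-handed (so a half turn about x gives the same grasp; the last joint's range is limited). The gripper opens to 85 mm and grips with 20 to 120 N. Pads are 22 mm wide; open, the fingers measure 114 mm over their backs; the gripper's body (76 mm by 85 mm) begins 54 mm behind the grasp point. The pads swing forward as they close: fully open they stand 13 mm farther back than shut.
Start: joints at [-1.304, 0.527, 1.433, -0, 1.181, -0.178], TCP at [0.27, -0.564, 0.231] pointing down, gripper open.
Joint ranges: [-3.08, 3.08], [-0.75, 2.2], [0.22, 2.44], [-1.43, 4.57], [0, 2.65], [-2.85, 2.85]. Speed limits (rad/s): [2.79, 2.79, 3.14, 3.14, 3.14, 3.14].

## Interface

Orientations are given as a unit quaternion [x, y, z, w].
In Python, from station import manip gives the robot as it stands.
- The arm moves only by the tool send_rows, never from a script. Its argument "steps" is a list that holds one entry, the list of rows, each a list of 5 numbers: the closure, from 0 (fully open) to 1 (shut), then the shift along the world's x, y, z in m, then the turn about the world's z in rad. A call has 1 to 8 rows; each row is the pose to reach, as a shift and turn from the pose commanded when the call began; what a row does not reach only later rows make up. A row lasts 1/8 s, in which the tool goes at most 62.5 mm and 10.7 degrees, less where a joint would pass 70% of its speed; a pose out of reach is approached as far as the arm can. A call with a gripper value outside its range is refused whole. The fingers move at their own pace and stop on an object; "grip_force" is the grip in N (left out, the last holds). Time passes only in rows, so rows that repeat a pose let the fingers close. It gives the time, the measured TCP pose, the force and the opening at its end, in the units of the state.
- manip.sense(): the state, without advancing time (a new reading comes with each control period).
- manip.snapshot(name): name is "scene" or "top" or "wrist"; returns the picture (384x512x3 uint8, red, green, blue); there is no depth.
- manip.camera_params(name): a dict with "fx", "fy", "cx", "cy" (pixels), "T" (4x4, takes a point from camera to world coordinates); the wrist camera has in their place "tool_from_camera" (4x4, takes a point from camera to tool coordinates, whose origin is the TCP and whose axes are the tool frame's). Camera axes: x right, y down, z forward; pixel columns grow to the right and rows downward; lengths in m; the calibration is good to about 2 mm. A picture is of the moment at which its call begins: read the wrist's pose just before it. camera_params takes no time and is no camera call.
- manip.sign_off(): hands the job in, once; it reports no verdict.
The state is a dict: "t": time; "q": joint angles; "qd": joint speeds; "tau": joint torques, N m; "tcp_pos": TCP position; "tool_rot": TCP orientation; "force": force on the tool from outside, world axes, zero at the start; "ft_torque": the same for the moment, N m; "finger_gap": opening from 0.0 (shut) to 1.0 (fully open).
Only numpy, scipy, OpenCV 4.12 (cv2) and the standard library are available. Lean on these libraries where they do the work, as an engineer would, in place of code of your own. Each camera call takes 0.05 s, during which the arm holds its last target.

## Task

The lid of the grey card file fits flush, so put the scraper's blade into the pry slot in its front, lever the lid up and over until it lies fully back, and lay the scraper down on the bench. Then squeeze the spring clip open, lift it off the tray's rim and bring its gaping jaws down over the middle of the tall record card's top edge. Finish while holding it there, squeezed open with one jaw on each side of the card and not touching card or file, so that a colleague can tuck a new slip under it; do not push the other things on the bench about.

Things in the scene. Friction and masses are not known exactly. Their poses are not given: they have to be found in the camera images.
- file: Grey plastic card file fixed to the bench, 110 mm deep (x), 150 mm wide (y), walls 4 mm; body 58 mm high under a hollow 38 mm high cap lid. Origin: centre of underside, z up; its front with the pry slot faces its own -x, the lid hinges on the back (+x) rim. Short cards, 46 mm high, stand 24 to 46 mm behind the centre; in front of the record card it is empty.
- file_lid (a joint): Lid angle in rad: 0 shut, 1.9 fully back against its stop (leaning 19 degrees behind upright). The lid weighs about 140 g; a lift of about 1 N at its front edge raises it. Let go below about 0.9 rad it drops shut, past about 1.4 rad it falls fully back by itself; between, it may stay.
- pry_slot (a point): Centre of the pry slot, on the outer face of the file's front wall, 52 mm above the bench: an opening 60 mm wide (along the file's y) and 12 mm high (46 to 58 mm above the bench), cut through the 4 mm front wall; the shut lid's front wall is its top edge. Axes as the file's.
- lid_front (a point): Middle of the lower outer edge of the lid's front wall (4 mm thick), 110 mm from the hinge; it turns with the lid.
- lid_hinge (a point): Middle of the hinge line, on the file's back rim 58 mm above the bench; the line runs along the file's y.
- card: Stiff white plastic record card, 3 mm thick (its x) by 127 mm wide (its y) by 83 mm high, standing fixed in the file parallel to its front, 0 to 18 mm in front of the file's centre. Origin: middle of its lower edge, 4 mm above the bench; z up. With the lid open it stands 29 mm above the file's rim.
- card_top (a point): Middle of the card's top edge, 87 mm above the bench. Axes as the card's: x through its 3 mm thickness, y along the edge, z up.
- clip: Steel spring clip (bulldog type), about 65 g, at the start nipped on the tray's rim, jaws down, handles up. Origin: on the pivot, 12 mm above the rim (67 mm above the bench); z up, y along pivot and rim, x the way handles and jaws open. Two flat handles 26 mm wide reach 46 mm above the pivot, leaning out 0.30 rad each, 46 mm apart outside at the top. Jaws 40 mm wide reach 26 mm below it.
- clip_jaw (a joint): Opening of the clip, rad: 0 nipped on the rim, -0.16 shut, 0.60 squeezed to its stop: handles then parallel, about 18 mm apart outside, jaw tips gaping 19 mm, 25 mm below the pivot (0.42: about 15 mm). Its spring shuts it; about 6 N on each handle (upper half) starts it, 11 N opens it fully.
- jaw_tip_a (a point): Inner lower edge, middle, of the jaw on the clip's -x side.
- jaw_tip_b (a point): Inner lower edge, middle, of the jaw on the clip's +x side.
- tray: White open plastic tray, fixed to the bench, 100 mm (x) by 180 mm (y) by 55 mm high, walls 4 mm, empty. Origin: centre of its underside. The clip sits on its -x wall, within 40 mm of that wall's middle.
- scraper: Flat scraper lying on the bench, about 75 g. Origin: under its point of balance, the place to grip; blade points along +x, z up. Black handle 18 mm wide (y), 20 mm high, from 85 mm behind the origin to 25 mm ahead; steel blade 24 mm wide, 2 mm thick, at the handle's mid-height (10 mm up), its tip 120 mm ahead of the origin.
- scraper_tip (a point): Middle of the blade's tip, 10 mm above the underside of the handle.
- flask: Bystander: small stoppered conical flask, 84 mm wide, 142 mm high.
- dropper: Bystander: small amber bottle, 32 mm wide, 75 mm high.
- beaker: Bystander: glass beaker, 60 mm wide, 70 mm high.
- dishes: Bystander: stack of three clear dishes, 60 mm wide, 37 mm high.
- jar: Bystander: jar with white cap, 60 mm wide, 80 mm high.
- stopper: Bystander: cork stopper, 32 mm wide, 26 mm high.
There are look-alikes about, which are no part of the job. Leave any pink look-alike of the scraper alone.

How it is judged:
By the outcome, as a careful person would: the job done as asked, in the order asked, and still so for the second after the job is handed in, while the arm keeps its last pose, push and grip.
It also fails if it takes over 61 s, if anything falls off the work surface, if the arm or the gripper's body presses on something with over 40 N, if the wrist force passes 120 N, or if a joint passes its speed limit or range.

## Working session

There is one attempt and no reset: what is moved stays moved. The work goes in short steps, Python scripts to look and compute and a tool call to move; the robot and the scene stay as the last step left them, time stands still between calls to the robot, and variables do not carry over. Pictures are saved under pics/ and viewed, and the job is handed in when it is done.

Besides the shell and the picture viewer there is one more tool, called after ">>>" as name(argument=value, ...), one argument or row to a line, values as JSON. send_rows: Moves the arm, as the interface text tells. Its arguments: {"type":"object","properties":{"steps":{"type":"array","items":{"type":"array","items":{"type":"array","items":{"type":"number"}}}},"grip_force":{"type":"number"}},"required":["steps"]}

```bash
mkdir -p pics; ls; python3 - <<'E'
from station import manip
import cv2,numpy as np
s=manip.sense();print({k:np.round(v,3).tolist() for k,v in s.items()})
for n in("scene","top"):
    im=manip.snapshot(n);cv2.imwrite(f"pics/{n}0.png",im[:,:,::-1])
    p=manip.camera_params(n);print(n,{k:np.round(v,4).tolist() for k,v in p.items()})
p=manip.camera_params("wrist");print({k:np.round(v,4).tolist() for k,v in p.items()})
print(manip.grasp_offset,[a for a in dir(manip) if a[0]!='_'])
E
```

```text
pics
{'t': 0.0, 'q': [-1.303, 0.528, 1.434, 0.0, 1.181, -0.178], 'qd': [0.0, -0.0, 0.001, -0.0, 0.003, 0.0], 'tau': [-0.0, -44.235, -17.802, -0.0, 0.008, -0.0], 'tcp_pos': [0.269, -0.563, 0.23], 'tool_rot': [0.378, 0.599, -0.377, 0.598], 'force': [-0.367, -0.454, 0.182], 'ft_torque': [-0.032, 0.013, 0.021], 'finger_gap': 0.996}
scene {'fx': 346.475, 'fy': 346.475, 'cx': 265.6885, 'cy': 192.1767, 'T': [[-0.2724, 0.7065, -0.6532, 1.1954], [0.962, 0.1877, -0.1982, 0.2095], [-0.0174, -0.6824, -0.7308, 0.8848], [0.0, 0.0, 0.0, 1.0]]}
top {'fx': 487.9124, 'fy': 487.9124, 'cx': 258.751, 'cy': 191.488, 'T': [[0.0153, -0.9845, 0.1748, 0.2487], [-0.9999, -0.0139, 0.0091, -0.0221], [-0.0065, -0.1749, -0.9846, 1.4974], [0.0, 0.0, 0.0, 1.0]]}
{'fx': 273.768, 'fy': 273.768, 'cx': 253.4517, 'cy': 192.378, 'tool_from_camera': [[-0.0009, -0.2979, 0.9546, -0.1429], [-0.0001, -0.9546, -0.2979, 0.075], [1.0, -0.0004, 0.0009, 0.0007], [0.0, 0.0, 0.0, 1.0]]}
0.0187 ['PlanningError', 'camera_params', 'grasp_offset', 'sense', 'sign_off', 'snapshot']
```

View pics/scene0.png

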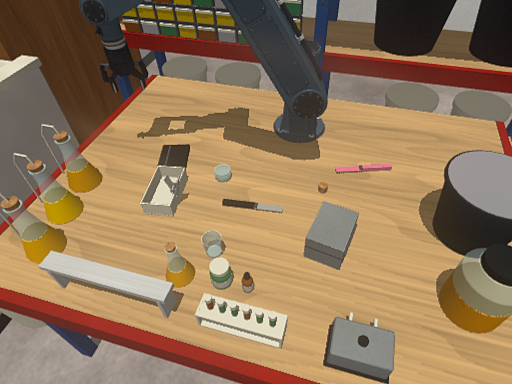

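View pics/top0.png

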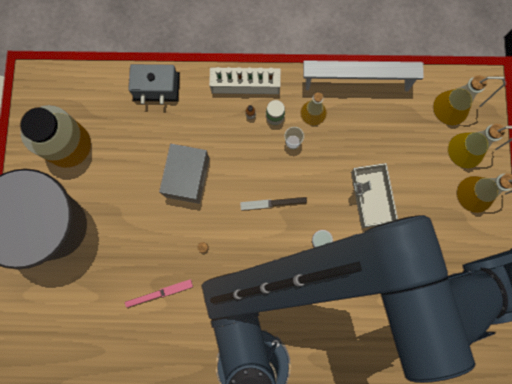

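```bash
cat > h.py <<'E'
from station import manip
import cv2,numpy as np
from scipy.spatial.transform import Rotation as R
def cam(n,s=None):
    p=manip.camera_params(n)
    K=np.array([[p['fx'],0,p['cx']],[0,p['fy'],p['cy']],[0,0,1]])
    if n=='wrist':
        s=s or manip.sense(); T=np.eye(4);T[:3,:3]=R.from_quat(s['tool_rot']).as_matrix();T[:3,3]=s['tcp_pos'];T=T@p['tool_from_camera']
    else: T=np.array(p['T'])
    return K,T
def proj(c,P):
    K,T=c;P=np.atleast_2d(P);q=(P-T[:3,3])@T[:3,:3];q=q@K.T;return q[:,:2]/q[:,2:]
def at(c,uv,z):
    K,T=c;uv=np.atleast_2d(uv).astype(float);d=np.c_[uv,np.ones(len(uv))]@np.linalg.inv(K).T@T[:3,:3].T
    o=T[:3,3];return o+d*((z-o[2])/d[:,2])[:,None]
def crop(im,x0,y0,x1,y1,f,name):
    c=cv2.resize(im[y0:y1,x0:x1],None,fx=f,fy=f,interpolation=cv2.INTER_CUBIC);cv2.imwrite("pics/"+name,c)
E
python3 - <<'E'
from h import *
t=cv2.imread("pics/top0.png");s=cv2.imread("pics/scene0.png")
crop(t,150,130,320,230,4.5,"t_a.png");crop(t,310,150,410,240,6,"t_b.png")
crop(s,210,180,370,280,5,"s_a.png");crop(s,130,140,240,230,6,"s_b.png")
E
```

```text
(no output)
```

View pics/t_a.png

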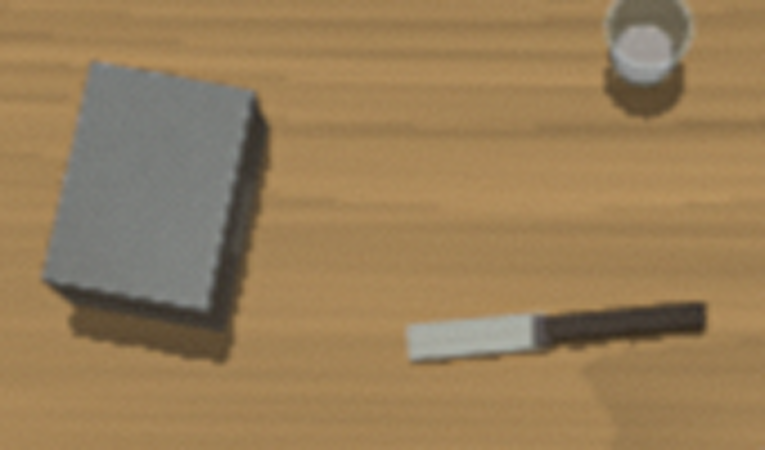

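View pics/t_b.png

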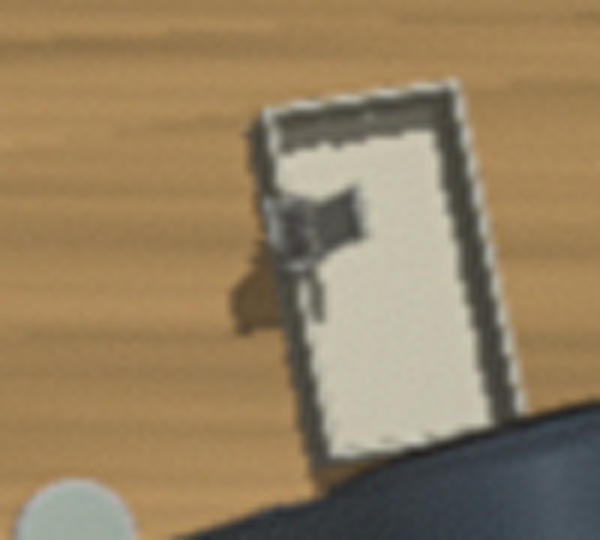

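View pics/s_a.png

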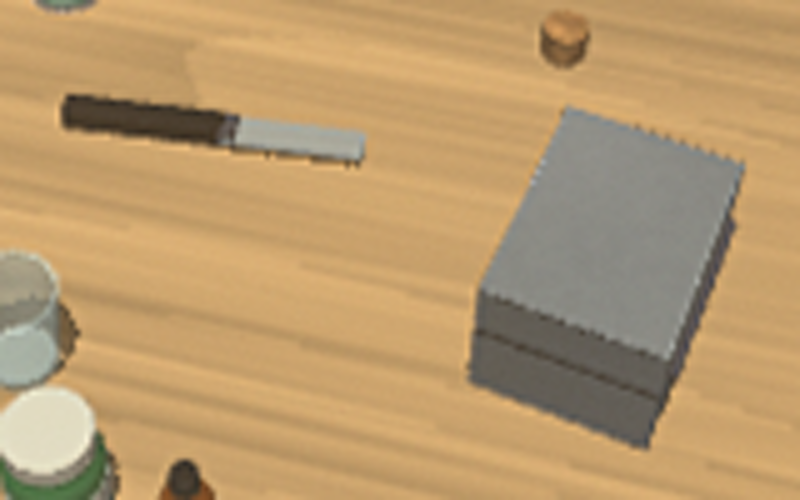

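View pics/s_b.png

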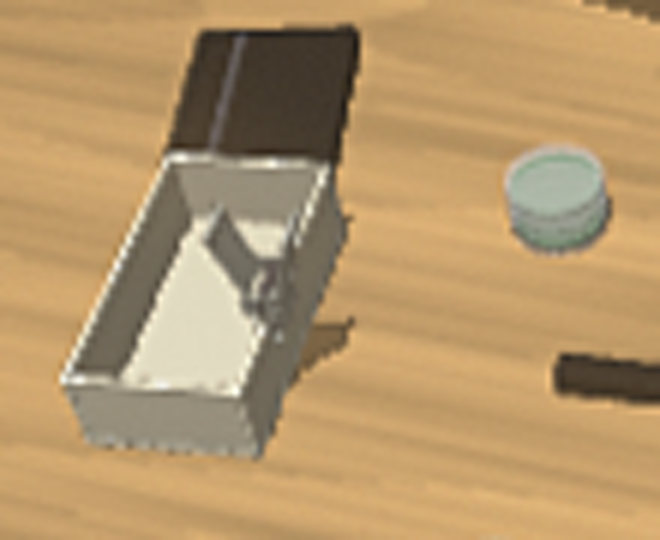

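```bash
python3 - <<'E'
from h import *
ct=cam('top');cs=cam('scene')
f=np.array([[93,62],[256,93],[212,313],[45,282]])/4.5+[150,130]
P=at(ct,f-.4,.096);print('file top(top)',P.round(4).tolist(),P.mean(0).round(4))
for i in range(4):
    d=P[(i+1)%4]-P[i];print(np.linalg.norm(d[:2]).round(4),np.degrees(np.arctan2(d[1],d[0])).round(1))
g=np.array([[567,107],[743,163],[668,357],[481,290]])/5+[210,180]
P=at(cs,g-.4,.096);print('file scene',P.round(4).tolist(),P.mean(0).round(4))
for i in range(4):
    d=P[(i+1)%4]-P[i];print(np.linalg.norm(d[:2]).round(4),np.degrees(np.arctan2(d[1],d[0])).round(1))
# scraper: tip mid, handle end mid
sc=np.array([[408,345],[535,331],[705,317]])/4.5+[150,130]
P=at(ct,sc-.4,.010);P[2]=at(ct,sc[2]-.4,.018)[0];print('scr',P.round(4).tolist(),np.linalg.norm(P[0]-P[2]),np.degrees(np.arctan2(*(P[0]-P[2])[[1,0]])))
sc=np.array([[363,150],[235,132],[63,108]])/5+[210,180]
P=at(cs,sc-.4,.010);print('scr',P.round(4).tolist(),np.linalg.norm(P[0]-P[2]),np.degrees(np.arctan2(*(P[0]-P[2])[[1,0]])))
# tray rim
tr=np.array([[262,110],[458,82],[522,412],[318,462]])/6+[310,150]
P=at(ct,tr-.4,.055);print('tray',P.round(4).tolist())
for i in range(4):
    d=P[(i+1)%4]-P[i];print(np.linalg.norm(d[:2]).round(4),np.degrees(np.arctan2(d[1],d[0])).round(1))
tr=np.array([[168,155],[330,162],[250,393],[66,380]])/6+[130,140]
P=at(cs,tr-.4,.055);print('tray',P.round(4).tolist())
for i in range(4):
    d=P[(i+1)%4]-P[i];print(np.linalg.norm(d[:2]).round(4),np.degrees(np.arctan2(d[1],d[0])).round(1))
E
```

```text
file top(top) [[0.639, 0.2561, 0.096], [0.6193, 0.1476, 0.096], [0.4722, 0.1711, 0.096], [0.491, 0.2803, 0.096]] [0.5554 0.2138 0.096 ]
0.1102 -100.3
0.149 170.9
0.1108 80.2
0.1499 -9.3
file scene [[0.4809, 0.1734, 0.096], [0.498, 0.2802, 0.096], [0.6443, 0.2548, 0.096], [0.6274, 0.1498, 0.096]] [0.5627 0.2145 0.096 ]
0.1081 80.9
0.1485 -9.9
0.1064 -99.2
0.1483 170.8
scr [[0.4657, 0.0479, 0.01], [0.4766, -0.0389, 0.01], [0.4867, -0.1546, 0.018]] 0.20372495257668918 95.92689255625264
scr [[0.4751, 0.0462, 0.01], [0.4819, -0.0399, 0.01], [0.4915, -0.1587, 0.01]] 0.20552659146271604 94.55966496935038
tray [[0.5811, -0.2935, 0.055], [0.597, -0.3926, 0.055], [0.4298, -0.4191, 0.055], [0.4035, -0.3178, 0.055]]
0.1003 -80.9
0.1693 -171.0
0.1047 104.5
0.1793 7.8
tray [[0.4272, -0.4231, 0.055], [0.4082, -0.327, 0.055], [0.5852, -0.2912, 0.055], [0.6024, -0.3911, 0.055]]
0.098 101.2
0.1806 11.4
0.1014 -80.3
0.1781 -169.6
```

```bash
python3 - <<'E'
from h import *
print(R.from_quat(manip.sense()['tool_rot']).as_matrix().round(3))
M=R.from_quat(manip.sense()['tool_rot']).as_matrix()
print('z ang',np.degrees(np.arctan2(M[1,2],M[0,2])),'y ang',np.degrees(np.arctan2(M[1,1],M[0,1])))
E
```

```text
[[-0.001  0.902  0.431]
 [ 0.002  0.431 -0.902]
 [-1.     0.    -0.002]]
z ang -64.45881541838617 y ang 25.541142369438358
```

>>> send_rows(
  steps=[
    [[0,0.31,0.594,0.0,-1.4],[0,0.31,0.594,0.0,-1.4],[0,0.31,0.594,0.0,-1.4],[0,0.31,0.594,0.0,-1.4],[0,0.31,0.594,0.0,-1.4],[0,0.31,0.594,0.0,-1.4],[0,0.31,0.594,0.0,-1.4],[0,0.31,0.594,0.0,-1.4]],
  ],
)

```text
t: 1.1
tcp_pos: [0.4889, -0.1454, 0.2311]
tool_rot: [-0.673, -0.216, 0.673, -0.216]
force: [0.1, -0.2, 1.4]
finger_gap: 1.004
```

```bash
python3 -c "
from station import manip
print(manip.sense())"
```

```text
{'t': 1.1, 'q': array([-5.08364921e-01,  3.73841672e-01,  1.71732332e+00, -8.50133402e-05,
        1.05054794e+00,  2.01338001e+00]), 'qd': array([ 0.9577003 ,  0.08930264, -0.15937123,  0.00236481,  0.05767165,
        2.17401124]), 'tau': array([-3.38797867e+00, -3.63114953e+01, -1.43947649e+01, -5.52221085e-03,
        1.67747475e-01, -1.44882996e+00]), 'tcp_pos': array([ 0.48888599, -0.14537023,  0.23113707]), 'tool_rot': array([-0.67336529, -0.21568521,  0.67346149, -0.21565877]), 'force': array([ 0.0890097 , -0.22235039,  1.439377  ]), 'ft_torque': array([-0.03001165, -0.05217497,  0.01148576]), 'finger_gap': 1.0036223758668055}
```

>>> send_rows(
  steps=[
    [[0,0.079,0.151,0.0,0],[0,0.079,0.151,0.0,0],[0,0.079,0.151,0.0,0],[0,0.079,0.151,0.0,0],[0,0.079,0.151,0.0,0]],
  ],
)

```text
t: 1.72
tcp_pos: [0.5667, 0.0039, 0.2308]
tool_rot: [-0.672, -0.218, 0.673, -0.218]
force: [0.5, -0.3, 0.7]
finger_gap: 1.003
```

```bash
python3 - <<'E'
from h import *
import pickle
s=manip.sense();im=manip.snapshot('wrist')[:,:,::-1];cv2.imwrite('pics/w1.png',im);pickle.dump(s,open('w1.pkl','wb'))
print(s['tcp_pos'],s['qd'].round(3),s['q'].round(2),s['tool_rot'])
t=manip.snapshot('top')[:,:,::-1];cv2.imwrite('pics/top1.png',t)
crop(t,310,150,430,260,6,'t1b.png')
crop(im,0,0,512,384,1.5,'w1b.png')
E
```

```text
[0.56671124 0.00394878 0.23084216] [-0.027 -0.007  0.008  0.002  0.     0.002] [-0.19  0.45  1.58 -0.    1.11  2.33] [-0.67219401 -0.21788647  0.67324632 -0.21776154]
```

View pics/w1b.png

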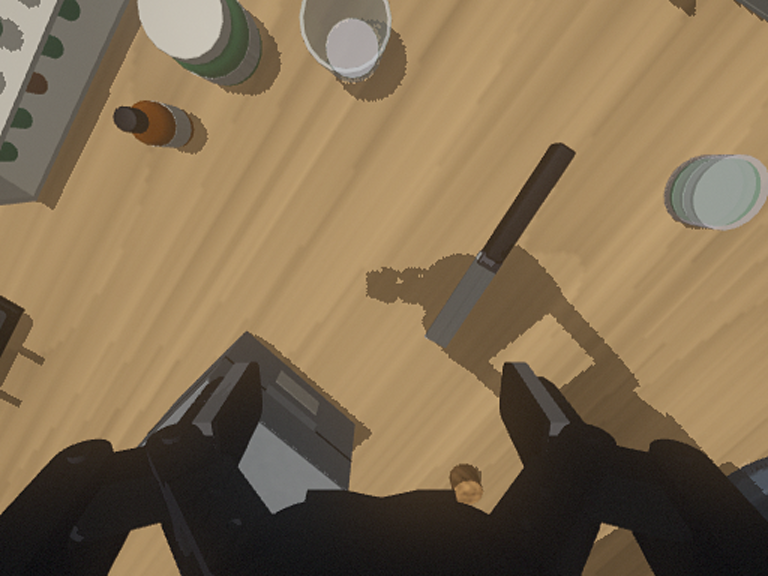

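View pics/t1b.png

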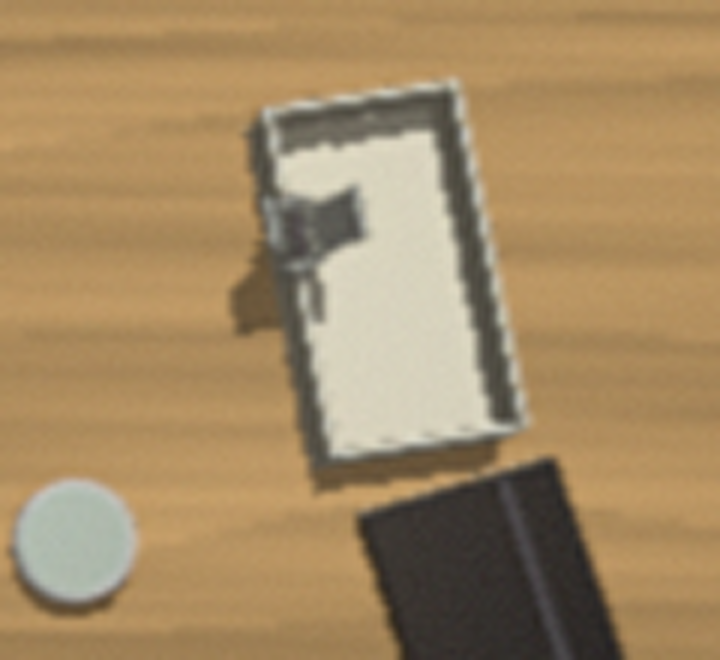

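```bash
python3 - <<'E'
from h import *
import pickle
s=pickle.load(open('w1.pkl','rb'));im=cv2.imread('pics/w1.png')
crop(im,80,200,260,335,4,'w1c.png');crop(im,270,80,400,240,4,'w1d.png')
E
```

```text
(no output)
```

View pics/w1c.png

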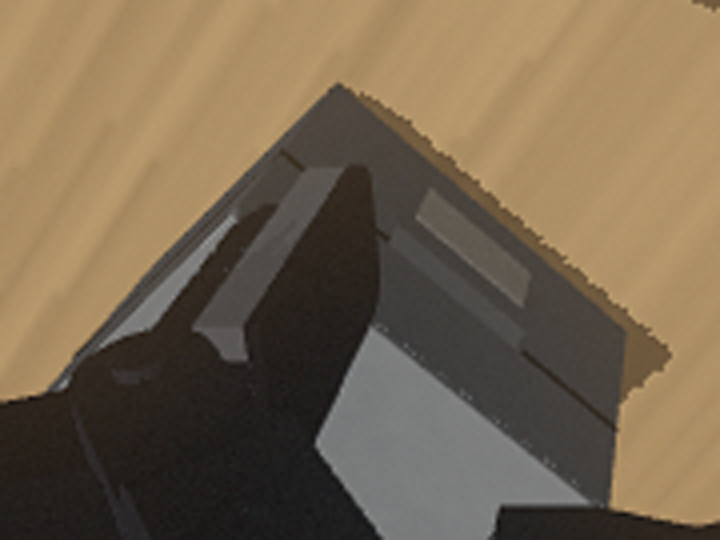

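View pics/w1d.png

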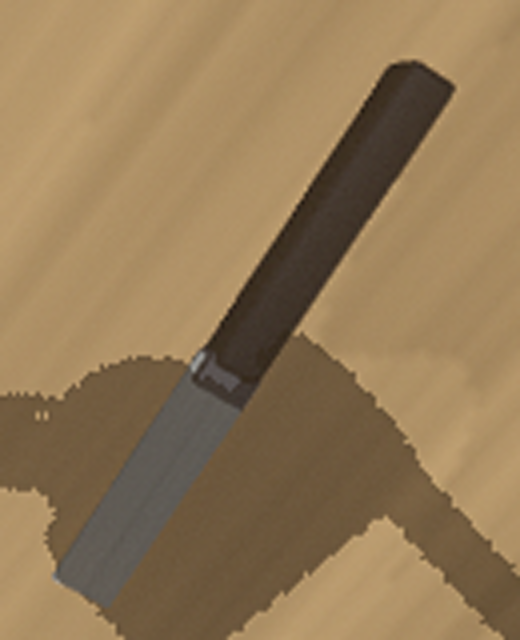

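```bash
python3 - <<'E'
from h import *
import pickle
from scipy.optimize import least_squares
s=pickle.load(open('w1.pkl','rb'));cw=cam('wrist',s);ct=cam('top');cs=cam('scene')
o=[80,200]
def px(l,off,f):return (np.array(l)-f/2+.5)/f+off
# file local: front x=-55; file x dir ~80deg; local +y = world -x (170deg)
W=px([[338,85],[625,332],[615,430],[285,152],[607,505],[395,235],[523,341]],o,4)
# left in image = larger world x => local y=-75
LW=np.array([[-55,-75,0],[-55,75,0],[-55,75,58],[-55,-75,58],[-55,75,96],[-55,-30,58],[-55,30,58]])/1e3
T=px([[93,62],[256,93],[212,313],[45,282]],[150,130],4.5)
LT=np.array([[55,-75,96],[-55,-75,96],[-55,75,96],[55,75,96]])/1e3
S=px([[567,107],[743,163],[668,357],[481,290]],[210,180],5)
LS=np.array([[-55,75,96],[55,75,96],[55,-75,96],[-55,-75,96]])/1e3
def tf(p,L):
    c,sn=np.cos(p[2]),np.sin(p[2]);return np.c_[p[0]+c*L[:,0]-sn*L[:,1],p[1]+sn*L[:,0]+c*L[:,1],L[:,2]]
def fit(sets,p0):
    r=least_squares(lambda p:np.concatenate([((proj(c,tf(p,L))-U)*w).ravel() for c,L,U,w in sets]),p0,loss='soft_l1');return r
for nm,st in (('w',[(cw,LW,W,1)]),('t',[(ct,LT,T,1)]),('s',[(cs,LS,S,1)]),('all',[(cw,LW,W,1),(ct,LT,T,1),(cs,LS,S,1)])):
    r=fit(st,[.55,.21,1.4]);print(nm,r.x.round(4),np.degrees(r.x[2]).round(2),r.fun.round(1).tolist())
# scraper
W=px([[418,62+12],[80,592],[455,88],[55,576],[105,607]],[270,80],4)
W=px([[422,72],[80,592]],[270,80],4)
LW=np.array([[-85,0,16],[120,0,10]])/1e3
r=fit([(cw,LW,W,1)],[.48,-.07,1.65]);print('scr w',r.x.round(4),np.degrees(r.x[2]),r.fun.round(2))
T=px([[408,345],[705,317]],[150,130],4.5);S=px([[363,150],[63,108]],[210,180],5)
LT=np.array([[120,0,10],[-85,0,16]])/1e3
for nm,c,U in(('t',ct,T),('s',cs,S)):
    r=fit([(c,LT,U,1)],[.48,-.07,1.65]);print('scr',nm,r.x.round(4),np.degrees(r.x[2]),r.fun.round(2))
E
```

```text
w [0.5606 0.2125 1.3914] 79.72 [0.2, -2.1, 0.4, -0.9, 0.5, -0.0, -0.6, -1.1, 0.5, 2.3, -1.4, 0.7, -0.0, 2.4]
t [0.5554 0.2137 1.4056] 80.53 [0.1, 0.2, 0.2, -0.3, -0.3, -0.1, -0.0, 0.2]
s [0.5624 0.2144 1.4058] 80.55 [-0.2, -0.4, 0.3, -0.1, 0.5, 0.5, -0.7, -0.1]
all [0.5596 0.2134 1.4014] 80.3 [-0.1, -1.3, 0.7, -0.8, 0.8, 0.2, -1.0, -0.1, 0.8, 2.5, -1.6, 1.4, 0.0, 2.7, 0.4, -1.3, 0.4, -1.6, -0.2, -1.4, 0.1, -1.3, -0.3, -1.2, 0.1, -0.8, 0.1, -0.4, -0.9, -1.1]
scr w [ 0.4845 -0.0726  1.6949] 97.11018044723221 [ 0.27 -0.45 -0.31  0.72]
scr t [ 0.4781 -0.0709  1.6757] 96.01323571120685 [-0.2   0.02  0.2  -0.02]
scr s [ 0.4874 -0.0724  1.6737] 95.89708335042026 [ 0.22  0.04 -0.22 -0.08]
```

>>> send_rows(
  steps=[
    [[0.4,-0.083,-0.076,-0.08,2.63],[0.4,-0.083,-0.076,-0.08,2.63],[0.4,-0.083,-0.076,-0.08,2.63],[0.4,-0.083,-0.076,-0.08,2.63],[0.4,-0.083,-0.076,-0.08,2.63],[0.4,-0.083,-0.076,-0.08,2.63],[0.4,-0.083,-0.076,-0.08,2.63],[0.4,-0.083,-0.076,-0.08,2.63]],
  ],
)

```text
t: 2.82
tcp_pos: [0.4838, -0.0733, 0.1515]
tool_rot: [0.343, 0.618, -0.343, 0.618]
force: [-0.6, -0.2, -0.3]
finger_gap: 0.597
```

```bash
cat >> h.py <<'E'
def st():
    s=manip.sense();M=R.from_quat(s['tool_rot']).as_matrix()
    print('t%.2f'%s['t'],'tcp',s['tcp_pos'].round(4),'yang %.2f'%np.degrees(np.arctan2(M[1,1],M[0,1])),'tilt',M[:,0].round(3),'F',s['force'].round(1),'gap %.3f'%s['finger_gap'],'q6 %.2f'%s['q'][5],'qd',abs(s['qd']).max().round(2));return s
E
python3 -c "
from h import *
st()"
```

```text
t2.83 tcp [ 0.4838 -0.0733  0.1515] yang 31.96 tilt [-0. -0. -1.] F [-0.6 -0.2 -0.3] gap 0.597 q6 0.63 qd 1.48
```

>>> send_rows(
  steps=[
    [[0.4,0,0,0,1.12],[0.4,0,0,0,1.12],[0.4,0,0,0,1.12],[0.4,0,0,0,1.12],[0.4,0,0,0,1.12],[0.4,0,0,0,1.12],[0.4,0,0,0,1.12]],
  ],
)

```text
t: 3.7
tcp_pos: [0.4839, -0.0731, 0.1515]
tool_rot: [-0.035, 0.706, 0.035, 0.706]
force: [0.5, -0.0, 0.8]
finger_gap: 0.597
```

```bash
python3 - <<'E'
from h import *
import pickle
s=st();im=manip.snapshot('wrist')[:,:,::-1].copy();pickle.dump(s,open('w2.pkl','wb'));cv2.imwrite('pics/w2.png',im)
crop(im,0,0,512,384,1.5,'w2b.png')
E
```

```text
t3.70 tcp [ 0.4839 -0.0731  0.1515] yang 95.68 tilt [ 0. -0. -1.] F [ 0.5 -0.   0.8] gap 0.597 q6 -0.48 qd 0.05
```

View pics/w2b.png

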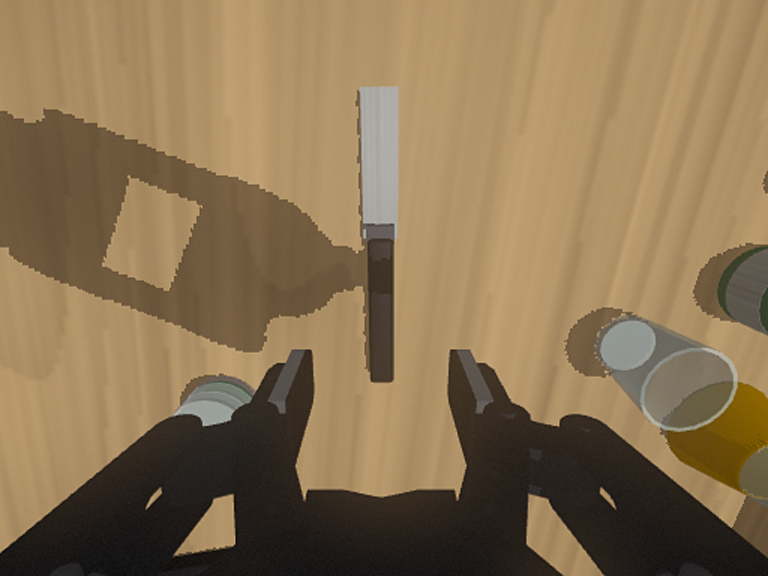

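```bash
python3 - <<'E'
from h import *
import pickle
s=pickle.load(open('w2.pkl','rb'));c=cam('wrist',s)
u=lambda a:(np.array(a)-.25)/1.5
a=at(c,u([379,87]),.011)[0];b=at(c,u([381,362]),.020)[0];b2=at(c,u([382,381]),.004)[0]
print(a,b,b2)
d=(a-b2)[:2];d/=np.linalg.norm(d);print(np.linalg.norm((a-b2)[:2]),'ang',np.degrees(np.arctan2(d[1],d[0])),'orig',a[:2]-.12*d)
ct=cam('top')
print('dishes',at(ct,[322,238],.037),'beaker',at(ct,[292,130],.07))
M=R.from_quat(s['tool_rot']).as_matrix();print(M[:,2])
E
```

```text
[0.470472   0.04510333 0.011     ] [ 0.49022605 -0.14042808  0.02      ] [ 0.49352932 -0.16534467  0.004     ]
0.21170734465687133 ang 96.25255992909761 orig [ 0.48354135 -0.07418284]
dishes [[ 0.36950365 -0.19968102  0.037     ]] beaker [[ 0.69318858 -0.1070208   0.07      ]]
[9.95094948e-01 9.89244348e-02 1.83094279e-06]
```

>>> send_rows(
  steps=[
    [[0.4,0,-0.001,-0.05,0],[0.4,0,-0.001,-0.1,0],[0.4,0,-0.001,-0.13,0],[0.4,0,-0.001,-0.147,0],[0.4,0,-0.001,-0.147,0]],
  ],
)

```text
t: 4.38
tcp_pos: [0.4835, -0.0731, 0.0032]
tool_rot: [-0.035, 0.707, 0.036, 0.705]
force: [0.3, 0.7, 0.3]
finger_gap: 0.602
```

>>> send_rows(
  steps=[
    [[0.95,0,0,0,0],[0.95,0,0,0,0],[0.95,0,0,0,0],[0.95,0,0,0,0],[0.95,0,0,0,0]],
  ],
  grip_force=70,
)

```text
t: 5.0
tcp_pos: [0.4849, -0.0732, 0.0055]
tool_rot: [-0.037, 0.705, 0.036, 0.707]
force: [-0.2, -0.1, 7.9]
finger_gap: 0.192
```

```bash
python3 -c "
from h import *
st()"
```

```text
t5.00 tcp [ 0.4849 -0.0732  0.0055] yang 95.91 tilt [ 0.002 -0.001 -1.   ] F [-0.2 -0.1  7.9] gap 0.192 q6 -0.48 qd 0.0
```

>>> send_rows(
  steps=[
    [[0.95,0,0,0.02,0],[0.95,0,0,0.045,0],[0.95,0.01,0.02,0.045,-0.07],[0.95,0.02,0.04,0.045,-0.14],[0.95,0.03,0.06,0.045,-0.21],[0.95,0.041,0.084,0.045,-0.274],[0.95,0.041,0.084,0.045,-0.274],[0.95,0.041,0.084,0.045,-0.274]],
  ],
)

```text
t: 6.0
tcp_pos: [0.5249, 0.0109, 0.0494]
tool_rot: [0.06, 0.705, -0.06, 0.704]
force: [-0.4, -1.3, 0.8]
finger_gap: 0.189
```

```bash
python3 - <<'E'
from h import *
import pickle
s=st();im=manip.snapshot('wrist')[:,:,::-1].copy();pickle.dump(s,open('w3.pkl','wb'));cv2.imwrite('pics/w3.png',im)
crop(im,0,0,512,384,1.5,'w3b.png')
t=manip.snapshot('scene')[:,:,::-1].copy();crop(t,210,140,370,280,5,'s3.png')
E
```

```text
t6.00 tcp [0.5249 0.0109 0.0494] yang 80.28 tilt [-0. -0. -1.] F [-0.4 -1.3  0.8] gap 0.189 q6 -0.02 qd 0.01
```

View pics/w3b.png

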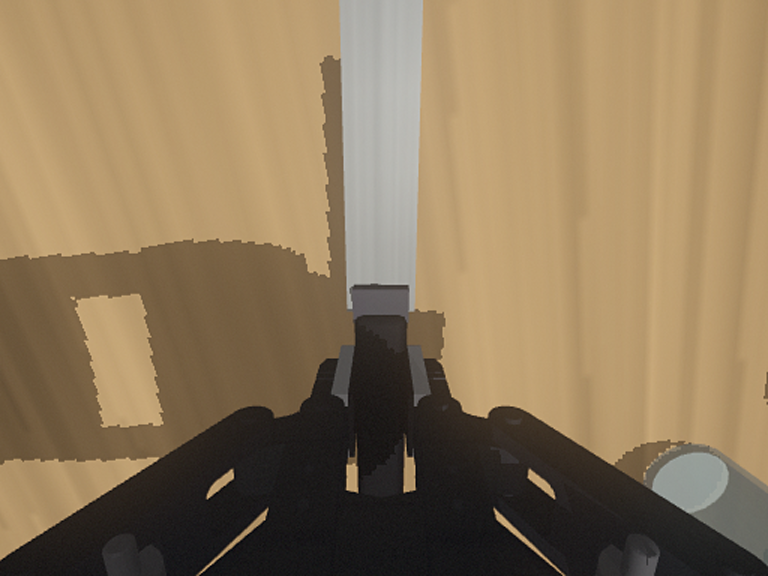

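View pics/s3.png

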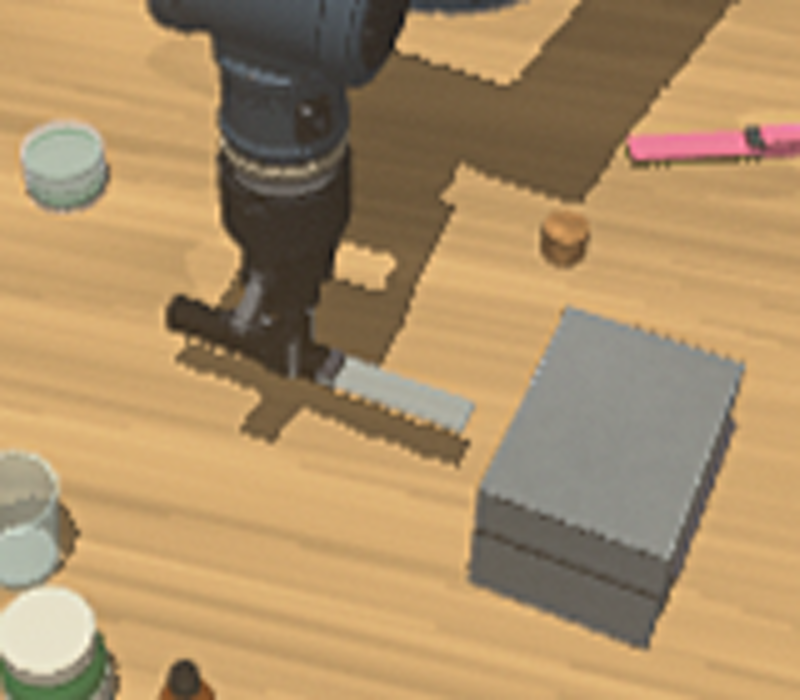

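```bash
python3 - <<'E'
from h import *
cs=cam('scene');a=np.radians(80.4);d=np.array([np.cos(a),np.sin(a),0])
tcp=np.array([.5249,.0109,.0494]);n=np.array([-d[1],d[0],0])
tip=np.array([tcp[0],tcp[1],.0539])-[.0005,.0008,0]+.12*d
print(tip,(proj(cs,[tip,tip+[0,0,.005],tip+.012*n,tip-.012*n])-[210,140])*5)
f=np.array([.56,.213,0])
print((proj(cs,[f-.055*d-.075*n+[0,0,.096],f-.055*d-.075*n,f-.055*d+.075*n+[0,0,.096]])-[210,140])*5)
print('gap to face',(f-.055*d-tip)@d)
E
```

```text
[0.54441225 0.12841952 0.0539    ] [[466.57459799 412.6713036 ]
 [467.08786952 407.54522118]
 [473.71584476 398.51795723]
 [459.33277733 427.02397889]]
[[473.71294869 482.9319658 ]
 [463.24877688 577.81427162]
 [562.56781615 299.48527836]]
gap to face 0.030995563304698666
```

>>> send_rows(
  steps=[
    [[0.95,0,0,-0.002,0],[0.95,0.003,0.02,-0.002,0],[0.95,0.005,0.03,-0.002,0],[0.95,0.0057,0.034,-0.002,0],[0.95,0.0063,0.038,-0.002,0],[0.95,0.0063,0.038,-0.002,0]],
  ],
)

```text
t: 6.85
tcp_pos: [0.5317, 0.0491, 0.0473]
tool_rot: [0.06, 0.705, -0.06, 0.705]
force: [-1.1, -0.2, -1.3]
finger_gap: 0.191
```

```bash
python3 - <<'E'
from h import *
s=st()
E
```

```text
t6.85 tcp [0.5317 0.0491 0.0473] yang 80.24 tilt [ 0. -0. -1.] F [-1.1 -0.2 -1.3] gap 0.191 q6 0.05 qd 0.01
```

>>> send_rows(
  steps=[
    [[0.95,0.0013,0.0075,0,0],[0.95,0.0025,0.015,0,0],[0.95,0.0025,0.015,0,0],[0.95,0.0025,0.015,0,0]],
  ],
)

```text
t: 7.35
tcp_pos: [0.5341, 0.0642, 0.0473]
tool_rot: [0.06, 0.705, -0.06, 0.705]
force: [-0.5, 0.0, -1.1]
finger_gap: 0.192
```

```bash
python3 - <<'E'
from h import *
s=st()
im=manip.snapshot('scene')[:,:,::-1].copy();crop(im,210,140,370,280,5,'s4.png')
E
```

```text
t7.35 tcp [0.5341 0.0642 0.0473] yang 80.25 tilt [-0. -0. -1.] F [-0.5  0.  -1.1] gap 0.192 q6 0.08 qd 0.01
```

View pics/s4.png

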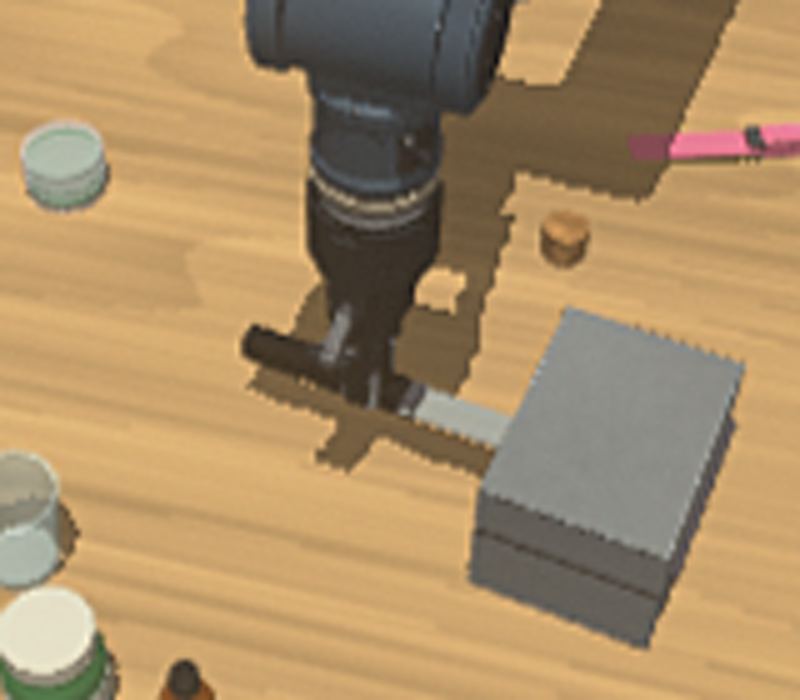

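>>> send_rows(
  steps=[
    [[0.95,0,0,0.01,0],[0.95,0.0002,0.0012,0.021,0],[0.95,0.0008,0.0046,0.0365,0],[0.95,0.0018,0.0105,0.051,0],[0.95,0.003,0.018,0.065,0],[0.95,0.003,0.018,0.065,0]],
  ],
)

```text
t: 8.15
tcp_pos: [0.5386, 0.0829, 0.1141]
tool_rot: [0.06, 0.703, -0.06, 0.706]
force: [0.3, 0.0, -0.7]
finger_gap: 0.195
```

```bash
python3 - <<'E'
from h import *
s=st()
im=manip.snapshot('scene')[:,:,::-1].copy();crop(im,210,120,370,280,4,'s5.png')
E
```

```text
t8.15 tcp [0.5386 0.0829 0.1141] yang 80.28 tilt [ 0.004 -0.    -1.   ] F [ 0.3  0.  -0.7] gap 0.195 q6 0.12 qd 0.03
```

View pics/s5.png

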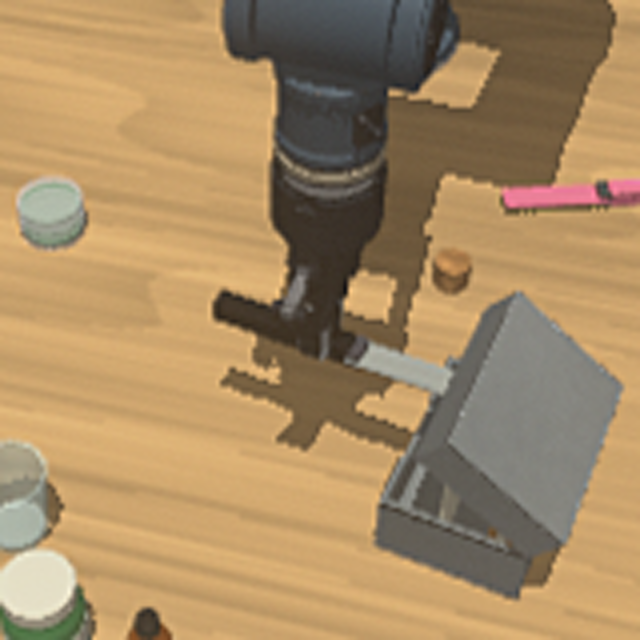

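>>> send_rows(
  steps=[
    [[0.95,0.0017,0.01,0.0125,0],[0.95,0.0036,0.021,0.023,0],[0.95,0.0058,0.0345,0.032,0],[0.95,0.008,0.048,0.039,0],[0.95,0.0104,0.061,0.039,0],[0.95,0.0127,0.075,0.039,0],[0.95,0.015,0.09,0.03,0],[0.95,0.0174,0.1025,0.025,0]],
  ],
)

```text
t: 9.2
tcp_pos: [0.5541, 0.1856, 0.1362]
tool_rot: [0.06, 0.705, -0.06, 0.704]
force: [-0.6, -0.3, -1.7]
finger_gap: 0.192
```

>>> send_rows(
  steps=[
    [[0.95,0,0,0,0],[0.95,0,0,0,0]],
  ],
)

```text
t: 9.45
tcp_pos: [0.5544, 0.1845, 0.137]
tool_rot: [0.06, 0.705, -0.06, 0.704]
force: [-0.1, -0.4, -1.6]
finger_gap: 0.19
```

```bash
python3 - <<'E'
from h import *
s=st()
im=manip.snapshot('scene')[:,:,::-1].copy();crop(im,210,120,370,280,4,'s6.png')
E
```

```text
t9.45 tcp [0.5544 0.1845 0.137 ] yang 80.23 tilt [-0.001 -0.    -1.   ] F [-0.1 -0.4 -1.6] gap 0.190 q6 0.30 qd 0.01
```

View pics/s6.png

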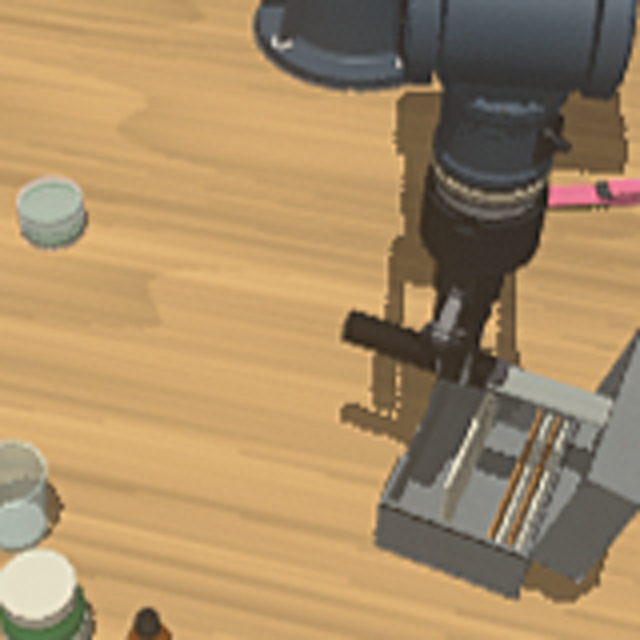

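>>> send_rows(
  steps=[
    [[0.95,-0.007,-0.04,0,0],[0.95,-0.0145,-0.085,0,0],[0.95,-0.022,-0.13,0,0],[0.95,-0.035,-0.175,-0.02,0.09],[0.95,-0.055,-0.22,-0.05,0.18],[0.95,-0.0704,-0.2595,-0.08,0.27],[0.95,-0.0704,-0.2595,-0.105,0.27],[0.95,-0.0704,-0.2595,-0.12,0.27]],
  ],
)

```text
t: 10.5
tcp_pos: [0.4839, -0.076, 0.0165]
tool_rot: [-0.034, 0.706, 0.034, 0.706]
force: [0.3, -0.7, -0.0]
finger_gap: 0.189
```

```bash
python3 - <<'E'
from h import *
s=st()
im=manip.snapshot('scene')[:,:,::-1].copy();crop(im,200,140,360,280,4,'s7.png')
im=manip.snapshot('top')[:,:,::-1].copy();cv2.imwrite('pics/top7.png',im);crop(im,140,110,310,230,4,'t7.png')
E
```

```text
t10.50 tcp [ 0.4839 -0.076   0.0165] yang 95.56 tilt [-0.001  0.    -1.   ] F [ 0.3 -0.7 -0. ] gap 0.189 q6 -0.48 qd 0.27
```

View pics/s7.png

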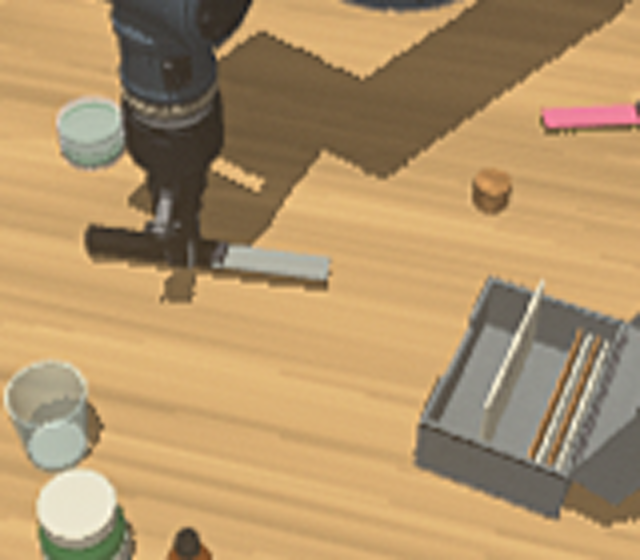

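View pics/t7.png

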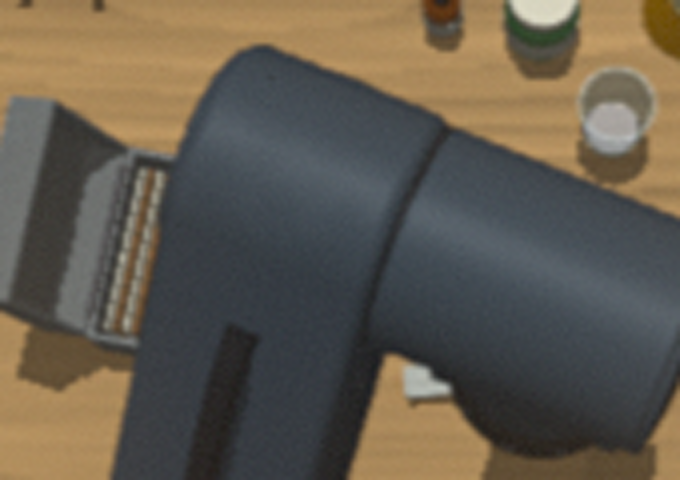

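>>> send_rows(
  steps=[
    [[0.95,0,0,-0.007,0],[0.95,0,0,-0.0105,0],[0.95,0,0,-0.011,0],[0.7,0,0,-0.0105,0],[0.45,0,0,-0.0105,0],[0.4,0,0,-0.0105,0],[0.4,0,0,0.04,0],[0.4,0,0,0.1,0]],
  ],
)

```text
t: 11.6
tcp_pos: [0.4832, -0.0747, 0.1172]
tool_rot: [-0.034, 0.708, 0.036, 0.705]
force: [1.4, -0.8, 0.5]
finger_gap: 0.597
```

```bash
python3 - <<'E'
from h import *
s=st()
im=manip.snapshot('scene')[:,:,::-1].copy();cv2.imwrite('pics/s8full.png',im);crop(im,200,140,360,280,4,'s8.png')
E
```

```text
t11.60 tcp [ 0.4832 -0.0747  0.1172] yang 95.68 tilt [-0.004  0.002 -1.   ] F [ 1.4 -0.8  0.5] gap 0.597 q6 -0.48 qd 1.19
```

View pics/s8.png

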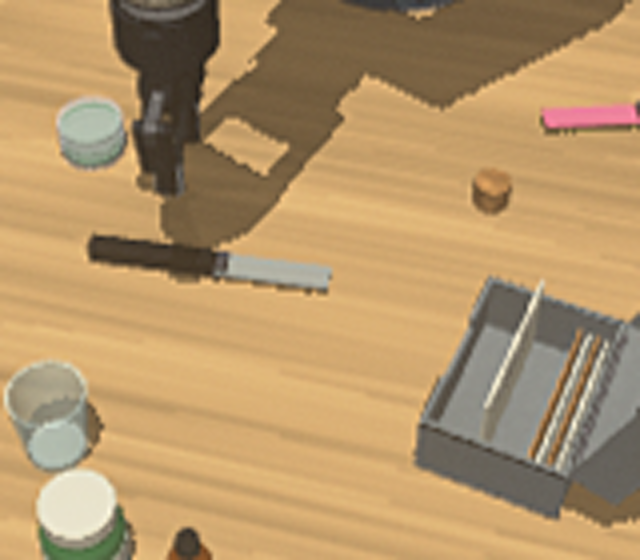

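>>> send_rows(
  steps=[
    [[0,0.005,-0.04,0.06,-0.18],[0,0.042,-0.23,0.123,-1.5],[0,0.042,-0.23,0.123,-1.5],[0,0.042,-0.23,0.123,-1.5],[0,0.042,-0.23,0.123,-1.5],[0,0.042,-0.23,0.123,-1.5],[0,0.042,-0.23,0.123,-1.5],[0,0.042,-0.23,0.123,-1.5]],
  ],
)

```text
t: 12.65
tcp_pos: [0.5257, -0.3049, 0.2399]
tool_rot: [0.455, 0.541, -0.455, 0.541]
force: [-0.1, -0.5, 0.2]
finger_gap: 1.001
```

>>> send_rows(
  steps=[
    [[0,0,0,0,0],[0,0,0,0,0]],
  ],
)

```text
t: 12.9
tcp_pos: [0.526, -0.3048, 0.2401]
tool_rot: [0.453, 0.543, -0.453, 0.543]
force: [-0.7, -0.3, -0.4]
finger_gap: 1.001
```

```bash
python3 - <<'E'
from h import *
import pickle
s=st();im=manip.snapshot('wrist')[:,:,::-1].copy();pickle.dump(s,open('w9.pkl','wb'));cv2.imwrite('pics/w9.png',im)
crop(im,0,0,512,384,1.5,'w9b.png')
im=manip.snapshot('top')[:,:,::-1].copy();cv2.imwrite('pics/top9.png',im);crop(im,130,110,300,230,4,'t9.png')
E
```

```text
t12.90 tcp [ 0.526  -0.3048  0.2401] yang 10.34 tilt [-0.  0. -1.] F [-0.7 -0.3 -0.4] gap 1.001 q6 0.68 qd 0.01
```

View pics/w9b.png

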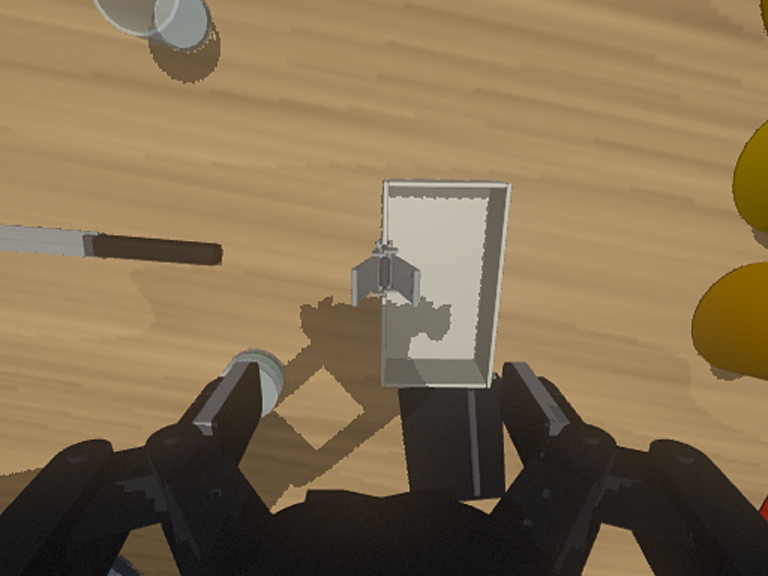

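View pics/t9.png

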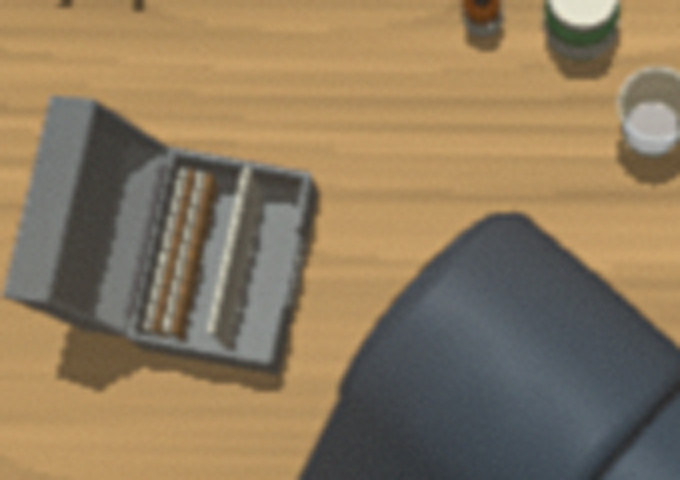

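```bash
python3 - <<'E'
from h import *
im=cv2.imread('pics/w9.png');crop(im,220,110,350,265,5,'w9c.png')
E
```

```text
(no output)
```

View pics/w9c.png

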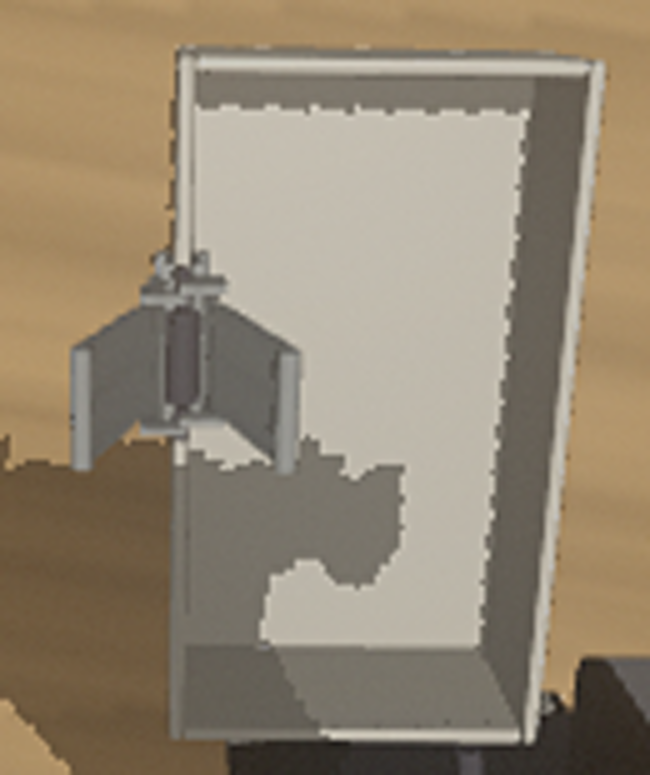

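```bash
python3 - <<'E'
from h import *
import pickle
s=pickle.load(open('w9.pkl','rb'));c=cam('wrist',s)
px=lambda l:(np.array(l)-2)/5+[220,110]
P=at(c,px([[72,350],[76,470],[300,350],[295,472]]),.112);print(P.round(4).tolist())
print('widths',np.linalg.norm(P[0]-P[2]),np.linalg.norm(P[1]-P[3]),np.linalg.norm(P[0]-P[1]),np.linalg.norm(P[2]-P[3]))
print('mid',P.mean(0));d=P[2]-P[0]+P[3]-P[1];print('x ang',np.degrees(np.arctan2(d[1],d[0])))
Q=at(c,px([[178,48],[603,62],[535,742],[170,740]]),.055);print(Q.round(4).tolist(),Q.mean(0).round(4))
for i in range(4):
    d=Q[(i+1)%4]-Q[i];print(np.linalg.norm(d).round(4),np.degrees(np.arctan2(d[1],d[0])).round(1))
E
```

```text
[[0.5269, -0.2856, 0.112], [0.5013, -0.2905, 0.112], [0.5352, -0.3314, 0.112], [0.5091, -0.3359, 0.112]]
widths 0.046616724300608536 0.0460316949892321 0.026034126367162055 0.02648390740066263
mid [ 0.51814172 -0.31086245  0.112     ]
x ang -79.96041286973993
[[0.5872, -0.2969, 0.055], [0.6019, -0.3947, 0.055], [0.4255, -0.4252, 0.055], [0.4084, -0.3276, 0.055]] [ 0.5057 -0.3611  0.055 ]
0.0989 -81.5
0.179 -170.2
0.0991 99.9
0.1815 9.8
```

>>> send_rows(
  steps=[
    [[0,-0.008,-0.006,-0.05,-0.005],[0,-0.008,-0.006,-0.1,-0.005],[0,-0.008,-0.006,-0.135,-0.005],[0,-0.008,-0.006,-0.161,-0.005],[0,-0.008,-0.006,-0.161,-0.005],[0.4,-0.008,-0.006,-0.161,-0.005]],
  ],
  grip_force=30,
)

```text
t: 13.75
tcp_pos: [0.5188, -0.3115, 0.0802]
tool_rot: [0.455, 0.541, -0.455, 0.542]
force: [0.3, -0.7, 0.0]
finger_gap: 0.82
```

```bash
python3 - <<'E'
from h import *
import pickle
s=st();im=manip.snapshot('wrist')[:,:,::-1].copy()
crop(im,100,100,400,384,2,'w10.png')
im=manip.snapshot('scene')[:,:,::-1].copy();crop(im,110,100,250,230,4,'s10.png')
E
```

```text
t13.75 tcp [ 0.5188 -0.3115  0.0802] yang 9.93 tilt [ 0.001 -0.001 -1.   ] F [ 0.3 -0.7  0. ] gap 0.820 q6 0.67 qd 0.02
```

View pics/w10.png

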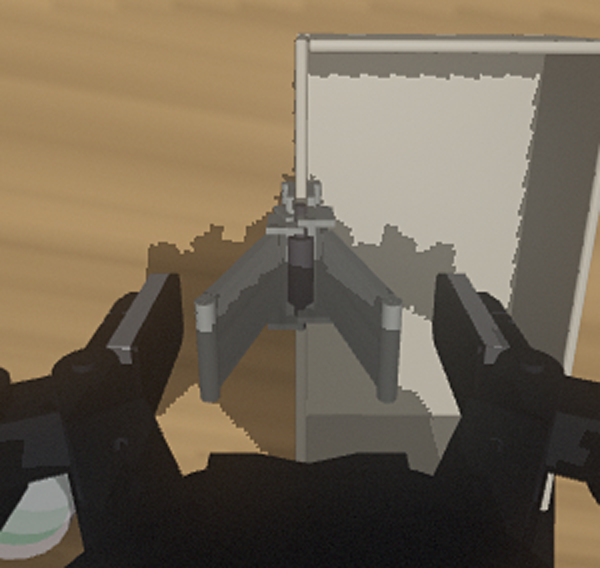

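View pics/s10.png

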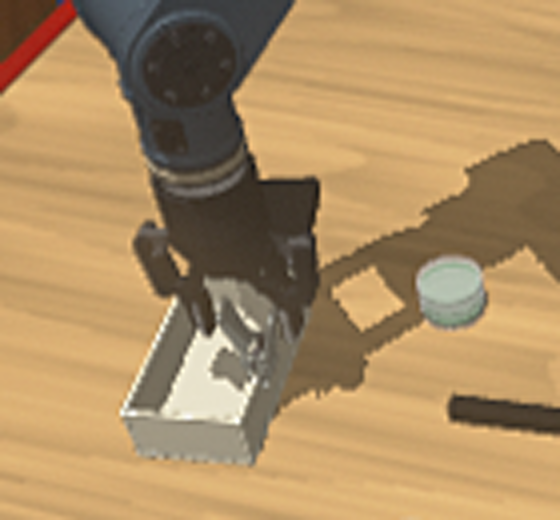

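>>> send_rows(
  steps=[
    [[0.4,0,0.002,0,0],[0.5,0,0.002,0,0],[0.6,0,0.002,0,0],[0.7,0,0.002,0,0],[0.9,0,0.002,0,0],[0.9,0,0.002,0,0],[0.9,0,0.002,0,0],[0.9,0,0.002,0,0]],
  ],
  grip_force=30,
)

```text
t: 14.85
tcp_pos: [0.5181, -0.3089, 0.0793]
tool_rot: [0.455, 0.541, -0.455, 0.541]
force: [0.8, 0.5, 0.6]
finger_gap: 0.195
```

```bash
python3 - <<'E'
from h import *
import pickle
s=st();im=manip.snapshot('wrist')[:,:,::-1].copy()
crop(im,100,100,400,384,2,'w11.png')
E
```

```text
t14.85 tcp [ 0.5181 -0.3089  0.0793] yang 9.90 tilt [-0.  0. -1.] F [0.8 0.5 0.6] gap 0.195 q6 0.68 qd 0.0
```

View pics/w11.png

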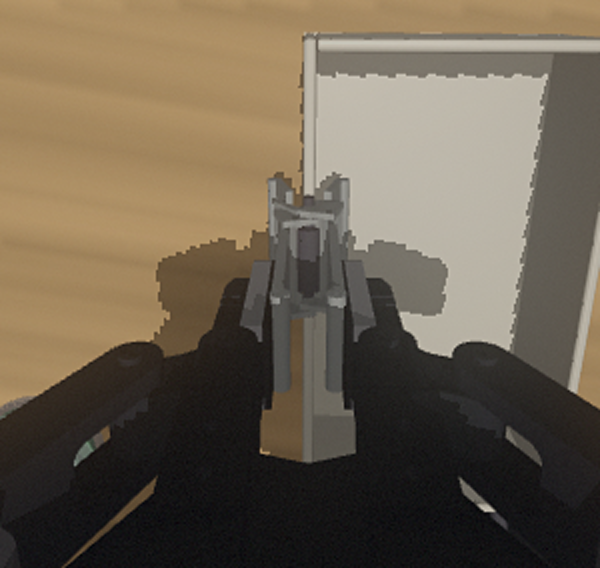

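>>> send_rows(
  steps=[
    [[0.9,0,0,0.02,0],[0.9,0,0,0.05,0],[0.9,0,0,0.09,0],[0.9,0,0.01,0.13,0],[0.9,0.005,0.05,0.16,0],[0.9,0.01,0.1,0.16,-0.05],[0.9,0.013,0.15,0.16,-0.1],[0.9,0.016,0.2,0.16,-0.15]],
  ],
)

```text
t: 15.9
tcp_pos: [0.534, -0.1074, 0.2396]
tool_rot: [0.495, 0.505, -0.495, 0.505]
force: [0.1, 0.3, -1.0]
finger_gap: 0.201
```

>>> send_rows(
  steps=[
    [[0.9,0.004,0.05,0,-0.05],[0.9,0.008,0.1,0,-0.1],[0.9,0.012,0.15,0,-0.15],[0.9,0.016,0.2,0,-0.193],[0.9,0.02,0.25,0,-0.193],[0.9,0.024,0.29,0,-0.193],[0.9,0.024,0.31,0,-0.193],[0.9,0.024,0.313,0,-0.193]],
  ],
)

```text
t: 16.9
tcp_pos: [0.5578, 0.2046, 0.2391]
tool_rot: [-0.54, -0.456, 0.541, -0.456]
force: [-0.2, 1.4, -0.3]
finger_gap: 0.196
```

>>> send_rows(
  steps=[
    [[0.9,0,0,0,0],[0.9,0,0,0,0]],
  ],
)

```text
t: 17.15
tcp_pos: [0.5583, 0.2026, 0.2393]
tool_rot: [-0.541, -0.455, 0.541, -0.455]
force: [-0.3, 0.2, -1.4]
finger_gap: 0.201
```

```bash
python3 - <<'E'
from h import *
import pickle
s=st();im=manip.snapshot('wrist')[:,:,::-1].copy();pickle.dump(s,open('w12.pkl','wb'));cv2.imwrite('pics/w12.png',im)
crop(im,0,0,512,384,1.5,'w12b.png')
im=manip.snapshot('scene')[:,:,::-1].copy();cv2.imwrite('pics/s12f.png',im);crop(im,240,80,400,280,3.5,'s12.png')
E
```

```text
t17.15 tcp [0.5583 0.2026 0.2393] yang -9.86 tilt [-0. -0. -1.] F [-0.3  0.2 -1.4] gap 0.201 q6 1.90 qd 0.0
```

View pics/w12b.png

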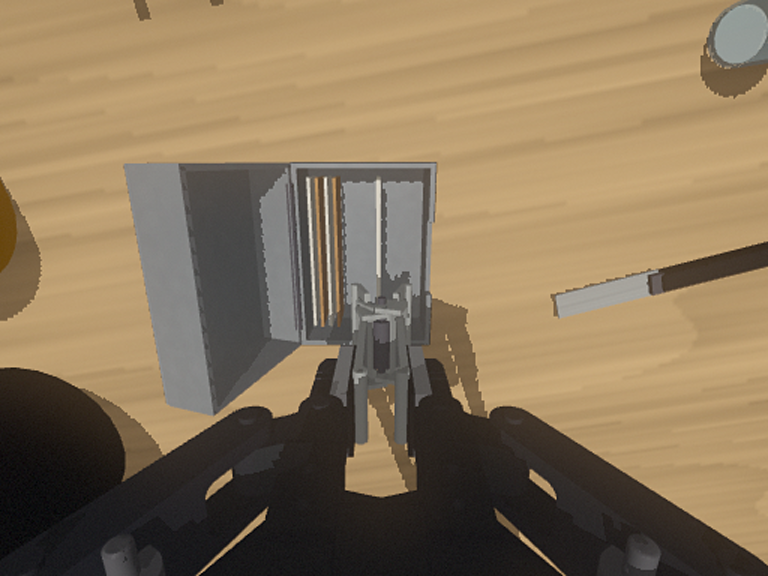

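View pics/s12.png

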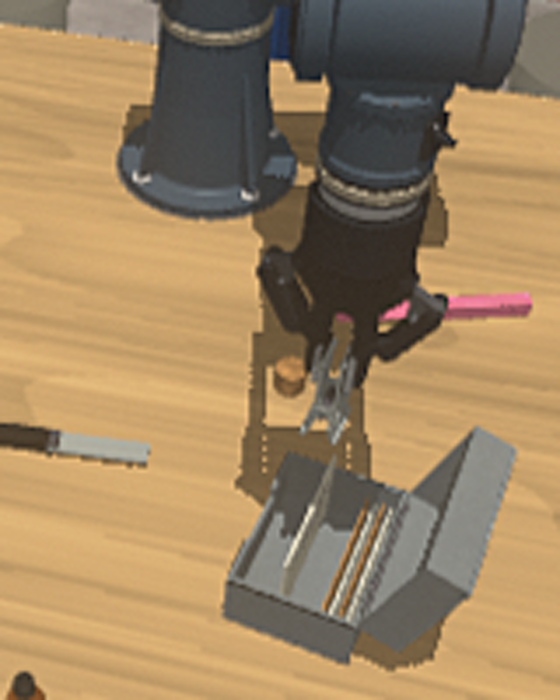

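```bash
python3 - <<'E'
from h import *
im=cv2.imread('pics/w12.png');crop(im,180,100,310,250,5,'w12c.png')
E
```

```text
(no output)
```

View pics/w12c.png

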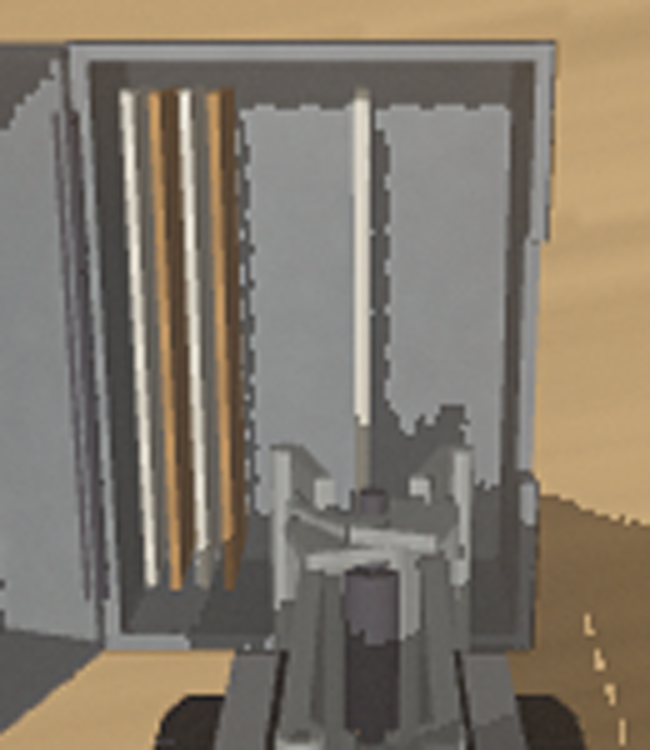

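```bash
python3 - <<'E'
from h import *
import pickle
s=pickle.load(open('w12.pkl','rb'));c=cam('wrist',s)
px=lambda l:(np.array(l)-2)/5+[180,100]
M=R.from_quat(s['tool_rot']).as_matrix()
def tool(P):return (P-s['tcp_pos'])@M
P=at(c,px([[362,91],[362,430]]),.087);print('card',P.round(4).tolist(),tool(P).round(4).tolist())
Q=at(c,px([[70,43],[555,43],[530,648],[105,648]]),.058);print('rim',Q.round(4).tolist(),tool(Q).round(4).tolist(),Q.mean(0))
# clip jaws far ends: jaw lower/outer at z ~ tcp-.037 ; width 40 => tool y +20
J=at(c,px([[275,447],[470,447],[372,495]]),s['tcp_pos'][2]-.030);print('jaw',tool(J).round(4).tolist())
pr=lambda L:(proj(c,np.array(L)@M.T+s['tcp_pos'])-[180,100])*5+2
print(pr([[.012,0,0],[.012,.013,.0],[.037,.02,.0095],[.037,.02,-.0095],[.030,.02,.012]]))
E
```

```text
card [[0.6222, 0.1915, 0.087], [0.5499, 0.2042, 0.087]] [[0.1523, 0.0649, -0.0001], [0.1523, -0.0085, -0.0002]]
rim [[0.6428, 0.2551, 0.058], [0.624, 0.1469, 0.058], [0.4765, 0.173, 0.058], [0.4955, 0.2814, 0.058]] [[0.1813, 0.0744, -0.0663], [0.1814, 0.0744, 0.0435], [0.1814, -0.0754, 0.0431], [0.1813, -0.0753, -0.0669]] [0.55971194 0.21409788 0.058     ]
jaw [[0.03, 0.024, -0.0111], [0.03, 0.024, 0.0146], [0.03, 0.0173, 0.0017]]
[[358.98623979 673.14346762]
 [358.73754354 575.95875096]
 [428.80673471 460.34101306]
 [290.67981183 460.3992136 ]
 [449.89821917 475.88738242]]
```

>>> send_rows(
  steps=[
    [[0.9,0.0003,0.0015,-0.03,0],[0.9,0.0003,0.0015,-0.06,0],[0.9,0.0003,0.0015,-0.085,0],[0.9,0.0003,0.0015,-0.1,0],[0.9,0.0003,0.0015,-0.107,0],[0.9,0.0003,0.0015,-0.107,0],[0.9,0.0003,0.0015,-0.107,0]],
  ],
)

```text
t: 18.12
tcp_pos: [0.5592, 0.2057, 0.1333]
tool_rot: [0.541, 0.455, -0.54, 0.456]
force: [-1.2, -0.3, -0.5]
finger_gap: 0.196
```

```bash
python3 - <<'E'
from h import *
import pickle
s=st();im=manip.snapshot('wrist')[:,:,::-1].copy();pickle.dump(s,open('w13.pkl','wb'));cv2.imwrite('pics/w13.png',im)
crop(im,160,50,340,270,3.5,'w13c.png')
im=manip.snapshot('scene')[:,:,::-1].copy();cv2.imwrite('pics/s13f.png',im);crop(im,280,150,380,270,5,'s13.png')
E
```

```text
t18.12 tcp [0.5592 0.2057 0.1333] yang -9.76 tilt [ 0.002  0.    -1.   ] F [-1.2 -0.3 -0.5] gap 0.196 q6 1.91 qd 0.0
```

View pics/w13c.png

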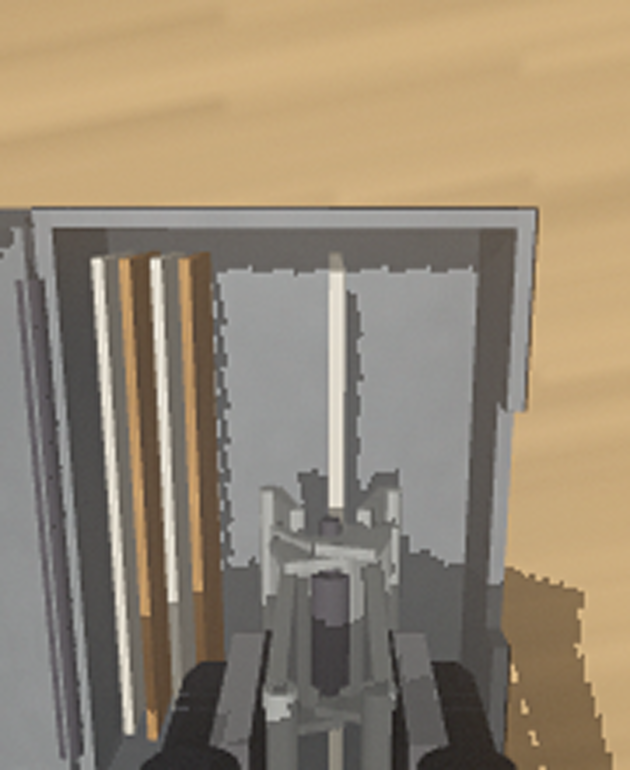

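View pics/s13.png

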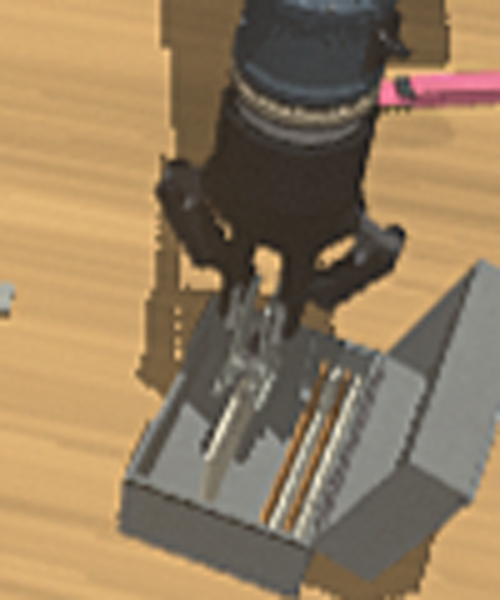

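```bash
python3 - <<'E'
from h import *
import pickle
s=pickle.load(open('w13.pkl','rb'));c=cam('wrist',s)
px=lambda l:(np.array(l)-1.25)/3.5+[160,50]
M=R.from_quat(s['tool_rot']).as_matrix()
tool=lambda P:(P-s['tcp_pos'])@M
print('card end',tool(at(c,px([[337,255],[337,500]]),.087)).round(4).tolist())
print('rim',tool(at(c,px([[33,208],[538,208]]),.058)).round(4).tolist())
for dz in (.012,.037):print(dz,tool(at(c,px([[262,487],[398,487],[331,520]]),s['tcp_pos'][2]-dz)).round(4).tolist())
print('pads',tool(at(c,px([[268,632],[392,632]]),s['tcp_pos'][2]+.0)).round(4).tolist())
E
```

```text
card end [[0.0464, 0.0657, 0.003], [0.0463, 0.0165, 0.0031]]
rim [[0.0754, 0.0741, -0.063], [0.0754, 0.0741, 0.0471]]
0.012 [[0.0121, 0.0295, -0.0099], [0.012, 0.0295, 0.013], [0.012, 0.0236, 0.0017]]
0.037 [[0.037, 0.0221, -0.0117], [0.037, 0.0221, 0.015], [0.037, 0.0152, 0.0018]]
pads [[0.0, 0.0084, -0.0086], [0.0, 0.0084, 0.0117]]
```

>>> send_rows(
  steps=[
    [[0.9,-0.0002,-0.0013,0,0],[0.9,-0.0002,-0.0013,0,0],[0.9,-0.0002,-0.0013,-0.004,0],[0.9,-0.0002,-0.0013,-0.008,0],[0.9,-0.0002,-0.0013,-0.012,0],[0.9,-0.0002,-0.0013,-0.016,0],[0.9,-0.0002,-0.0013,-0.019,0],[0.9,-0.0002,-0.0013,-0.019,0]],
  ],
)

```text
t: 19.23
tcp_pos: [0.558, 0.2042, 0.113]
tool_rot: [-0.54, -0.456, 0.541, -0.456]
force: [-0.9, -0.1, -0.5]
finger_gap: 0.196
```

>>> send_rows(
  steps=[
    [[0.9,0,0,0,0],[0.9,0,0,0,0],[0.9,0,0,0,0],[0.9,0,0,0,0]],
  ],
)

```text
t: 19.73
tcp_pos: [0.5583, 0.2043, 0.1134]
tool_rot: [0.541, 0.456, -0.541, 0.456]
force: [0.3, -0.5, -0.7]
finger_gap: 0.2
```

```bash
python3 - <<'E'
from h import *
import pickle
s=st();im=manip.snapshot('wrist')[:,:,::-1].copy();pickle.dump(s,open('w14.pkl','wb'));cv2.imwrite('pics/w14.png',im)
crop(im,160,50,340,270,3.5,'w14c.png')
im=manip.snapshot('scene')[:,:,::-1].copy();cv2.imwrite('pics/s14f.png',im);crop(im,300,180,360,250,9,'s14.png')
im=manip.snapshot('top')[:,:,::-1].copy();cv2.imwrite('pics/top14.png',im)
st()
E
```

```text
t19.73 tcp [0.5583 0.2043 0.1134] yang -9.75 tilt [ 0.  0. -1.] F [ 0.3 -0.5 -0.7] gap 0.200 q6 1.90 qd 0.0
t19.88 tcp [0.5583 0.2043 0.1133] yang -9.76 tilt [ 0.  0. -1.] F [-0.1  0.   0.3] gap 0.194 q6 1.90 qd 0.0
```

View pics/w14c.png

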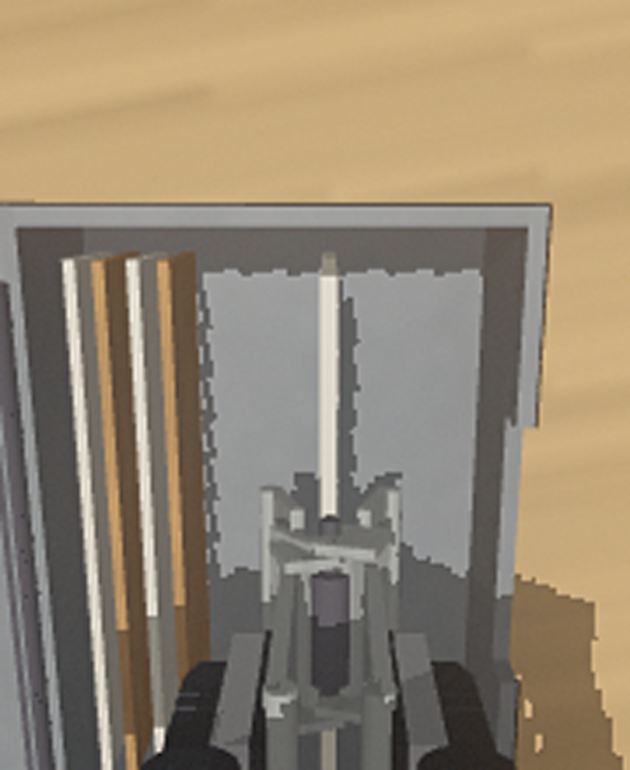

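View pics/s14.png

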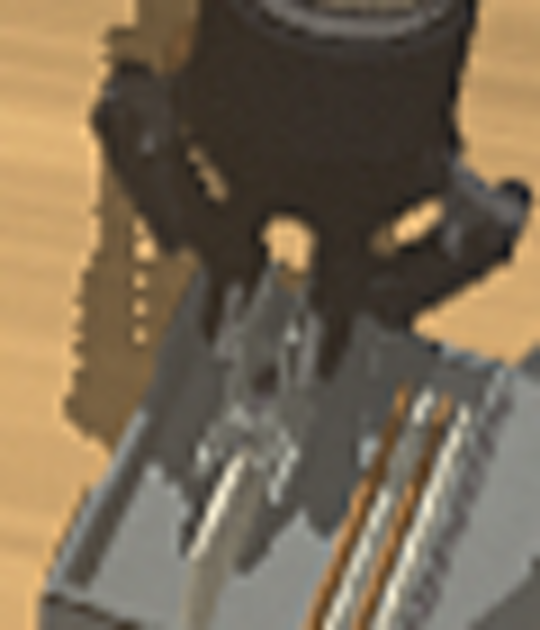

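View pics/s14f.png

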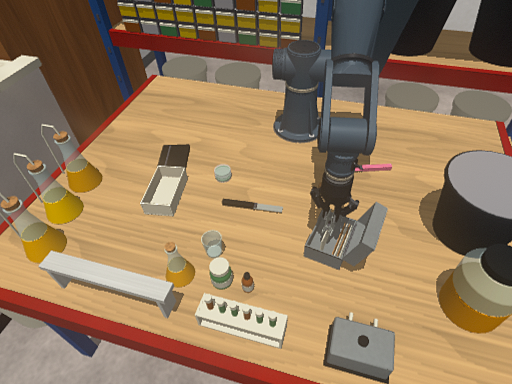

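```bash
python3 - <<'E'
from h import *
import pickle
s=pickle.load(open('w14.pkl','rb'));M=R.from_quat(s['tool_rot']).as_matrix();cs=cam('scene')
im=cv2.imread('pics/s14f.png')[180:250,300:360];im=cv2.resize(im,None,fx=9,fy=9,interpolation=cv2.INTER_CUBIC)
L=np.array([[.037,.02,.0095],[.037,.02,-.0095],[.0123,.02,0]])@M.T+s['tcp_pos']
f=lambda P:(proj(cs,P)-[300,180])*9+4
print(f(L).round(0).tolist())
for p in f(L):cv2.circle(im,tuple(int(v) for v in p),5,(0,0,255),1)
card=np.array([[.0263,.0635,0],[.0263,-.0635,0]])@M.T+s['tcp_pos'];print(card.round(4).tolist(),f(card).round(0).tolist())
p=f(card).astype(int);cv2.line(im,tuple(map(int,p[0])),tuple(map(int,p[1])),(255,0,0),1)
cv2.imwrite('pics/s14o.png',im)
E
```

```text
[[212.0, 460.0], [269.0, 480.0], [249.0, 423.0]]
[[0.6209, 0.1935, 0.0871], [0.4957, 0.2151, 0.0871]] [[198.0, 553.0], [325.0, 267.0]]
```

View pics/s14o.png

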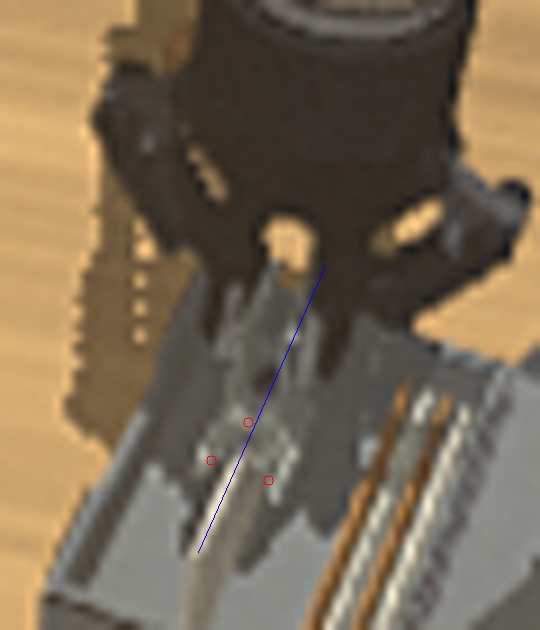

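```bash
python3 - <<'E'
from h import *
st();print(manip.sign_off())
E
```

```text
t19.88 tcp [0.5583 0.2043 0.1133] yang -9.76 tilt [ 0.  0. -1.] F [-0.1  0.   0.3] gap 0.194 q6 1.90 qd 0.0
the job is handed in; nothing more can be done
None
```

The job is done and handed in at 19.9 s. The lid lies fully back and the scraper is on the bench where it first lay. The clip is held squeezed open over the middle of the record card's top edge.

- **Lid and scraper:** I put the blade into the pry slot, raised the lid along its arc and pushed it past the point where it falls back. The pictures afterwards show it open; I judged "fully back" by eye and did not measure the angle.
- **Clip:** I squeezed it on the tray's rim with 30 N until the handles stopped at about 17 mm apart, then carried it to the card. That is close to the 18 mm given for fully squeezed.
- **Last checks:**
  - The wrist picture shows the card midway between the jaws, centred to about 1 mm across.
  - Along the edge it is centred within about 1 to 2 mm.
  - The jaw tips should reach about 10 mm below the card's top and stay about 18 mm above the file's rim. That comes from the arm's pose, and the scene picture agrees to about 2 mm.
  - The outside force was under 1 N, so nothing is touching.
  - The bystanders and the pink scraper stand where they were in the scene picture.
- **Disagreements:**
  - The overhead camera put the file and the scraper 5 to 9 mm off from the other two cameras along x, so I relied on the wrist and scene views.
  - The wrist camera showed a sideways offset of about 1.7 mm, which I corrected for before lowering the clip.

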